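Dock four optics on their matching plates

ROBOT

A 6-joint arm with a two-finger parallel gripper is mounted at the origin on the work surface. World frame = base frame: x ahead of the robot, y to its left, z up, the work surface at z = 0. Lengths are in m, angles in rad, forces in N, time in s.
With the tool pointing down it reaches from about 0.35 to 0.975 m from the base axis. Payload 4.9 kg.
Tool frame: the origin (TCP) lies at the very end of the fingers, on their centre line; the grasp point (between the pads) lies 19 mm behind it; x points along the fingers, y is the direction in which the jaws open and shut, and the axes are right-handed (so a half turn about x gives the same grasp; the last joint's range is limited). The gripper opens to 85 mm and grips with 20 to 120 N. Pads are 22 mm wide; open, the fingers measure 114 mm over their backs; the gripper's body (76 mm by 85 mm) begins 54 mm behind the grasp point. The pads swing forward as they close: fully open they stand 13 mm farther back than shut.
Start: joints at [-1.22, 0.053, 1.613, -0, 1.476, -0.119], TCP at [0.283, -0.557, 0.231] pointing down, gripper open.
Joint ranges: [-3.01, 3.01], [-1.01, 2.22], [0.06, 2.58], [-1.02, 4.17], [0.09, 2.62], [-3.14, 3.14]. Speed limits (rad/s): [2.57, 2.57, 3.14, 3.14, 3.14, 3.14].

INTERFACE

Orientations are given as a rotation vector (axis times angle).
In Python, from station import ctrl, get_image, calibration, finish_job, search_frame, cut_out, mark_of gives the robot as it stands. The module is installed in compiled form; this text tells all that it offers.
- The arm moves only by the tool arm_command, never from a script. Its argument "plan" is a list that holds one entry, the list of rows, each a list of 7 numbers: the shift along the tool's x, y, z in m, then the turn, a rotation vector about the tool's x, y, z in degrees, then the finger opening in m, from 0 to 0.0854. A call has 1 to 20 rows; each row shifts and turns the pose as measured when the row begins, along the tool's axes as they then stand; what a row does not reach is not made up. A row lasts 1/12 s, in which the tool goes at most 41.7 mm and 7.16 degrees, less where a joint would pass 70% of its speed; a pose out of reach is approached as far as the arm can. A call with a gripper value outside its range is refused whole. The fingers move at their own pace and stop on an object; "squeeze" is the grip in N (left out, the last holds). Time passes only in rows, so rows that do not move let the fingers close. It gives the time, the measured TCP pose, the force and the opening at its end, in the units of the state.
- ctrl.get_obs(): the state, without advancing time (a new reading comes with each control period).
- get_image(name): name is "scene" or "top" or "wrist"; returns the picture (480x640x3 uint8, red, green, blue); there is no depth.
- calibration(name): a dict with "fx", "fy", "cx", "cy" (pixels), "cam_to_world" (4x4, takes a point from camera to world coordinates); the wrist camera has in their place "hand_eye" (4x4, takes a point from camera to tool coordinates, whose origin is the TCP and whose axes are the tool frame's). Camera axes: x right, y down, z forward; pixel columns grow to the right and rows downward; lengths in m; the calibration is good to about 2 mm. A picture is of the moment at which its call begins: read the wrist's pose just before it. calibration takes no time and is no camera call.
- finish_job(): hands the job in, once; it reports no verdict.
Trained networks look in the newest picture that a camera, given by its name, has taken for a name from the list of things; names that differ only in an ending like _2 or _b are one class to them, and where a whole thing is asked for, a point or a joint stands for the part that bears it (a point fixed in the world has none). Each returns a list of dicts, best first, with "conf" (0 to 1); they miss things now and then, are a little off and sometimes report something else, mostly with a low value. They report only what shows in the picture. A call takes as long as a camera call. They do not tell look-alikes from the thing itself.
- search_frame(camera, thing): "at" ([x, y, z] in m, in the coordinates of the camera as it stood for that picture, good to about 4 mm: the middle of the surface that is visible of it).
- cut_out(camera, thing): "mask" (480x640 bool, what is visible of it).
- mark_of(camera, thing): "at" ([x, y, z] in m, in the coordinates of the camera as it stood for that picture, good to about 4 mm: a listed point, or the origin of a listed thing).
The state is a dict: "t": time; "q": joint angles; "dq": joint speeds; "effort": joint torques, N m; "tool_pos": TCP position; "tool_rot": TCP orientation; "contact_force": force on the tool from outside, world axes, zero at the start; "wrist_torque": the same for the moment, N m; "opening": finger opening in m.
Only numpy, scipy, OpenCV 4.12 (cv2) and the standard library are available. Lean on these libraries where they do the work, as an engineer would, in place of code of your own. Each camera call takes 0.05 s, during which the arm holds its last target. There are 200 camera calls.

TASK

Four loose optics and four black docking plates are scattered over the optical table. Carry each optic to the plate whose pale outline matches the shape and size of its foot, and set it down gently (never dropped), upright, centred in the outline and, for the square and the oblong one, turned to line up with it. Do not shift or tip the aligned mirror on its post, which stands among them; leave all four optics released and standing still on their plates.

Things in the scene. Friction and masses are not known exactly. Their poses are not given: they have to be found in the camera images.
- cube: Beam-splitter cube: a dark metal block with square foot, 44 x 44 mm, 46 mm tall, round glass ports in its four sides; about 0.16 kg. Stands loose on the table. Origin: centre of its underside; z up, x and y along its sides. Belongs on dock_square, sides parallel to the outline, any of the four ways round.
- lens: Wide lens cell: a dark upright cylinder with two bright bands and a glass top, diameter 50 mm, 36 mm tall; about 0.13 kg. Stands loose on the table. Origin: centre of its underside; z up. Belongs on dock_wide_round, any yaw.
- collimator: Collimator tube: a slim bright aluminium upright cylinder with dark bands, diameter 30 mm, 54 mm tall; about 0.09 kg. Stands loose on the table. Origin: centre of its underside; z up. Belongs on dock_narrow_round, any yaw.
- prism: Prism housing: a bright aluminium oblong block, 70 mm long (its x), 28 mm wide (its y), 40 mm tall, with a dark-framed window on top; about 0.15 kg. Stands loose on the table. Origin: centre of its underside; z up. Belongs on dock_oblong, its length along the outline's length, either way round.
- dock_square: Black square docking plate, 76 x 76 x 8 mm, screwed to the table (it does not move), a small brass screw head in each corner; its flat top is 8 mm above the table and carries a thin pale outline (flush, nothing to catch on) centred on the plate: a square of 46 mm, for the cube. Origin: centre of the plate's underside, on the table; z up, x and y parallel to the plate's sides and to the outline's.
- dock_wide_round: Black square docking plate, 76 x 76 x 8 mm, screwed to the table (it does not move), a small brass screw head in each corner; its flat top is 8 mm above the table and carries a thin pale outline (flush, nothing to catch on) centred on the plate: a circle 52 mm across, for the wide lens cell. Origin: centre of the plate's underside, on the table; z up, x and y parallel to the plate's sides.
- dock_narrow_round: Black square docking plate, 76 x 76 x 8 mm, screwed to the table (it does not move), a small brass screw head in each corner; its flat top is 8 mm above the table and carries a thin pale outline (flush, nothing to catch on) centred on the plate: a circle 32 mm across, for the collimator tube. Origin: centre of the plate's underside, on the table; z up, x and y parallel to the plate's sides.
- dock_oblong: Black square docking plate, 76 x 76 x 8 mm, screwed to the table (it does not move), a small brass screw head in each corner; its flat top is 8 mm above the table and carries a thin pale outline (flush, nothing to catch on) centred on the plate: an oblong of 72 x 30 mm, for the prism housing. Origin: centre of the plate's underside, on the table; z up, x and y parallel to the plate's sides; the outline's length runs along x.
- mirror_post: Bystander, loose but to be left alone: a mirror in a dark square mount (40 mm wide, 16 mm thick) on a steel post with a round 44 mm foot, 104 mm tall in all, 0.6 kg. Origin: centre of its foot's underside; z up. All other things near the optics (a fork clamp, a lens cap, a small jar 45 mm tall) are lower than 50 mm.
There are look-alikes about, which are no part of the job. Leave any brown look-alike of the dock_square alone.

How it is judged:
By the outcome, as a careful person would: the job done as asked, in the order asked, and still so for the second after the job is handed in, with the robot touching nothing.
It also fails if it takes over 136 s, if anything falls off the work surface, if the arm or the gripper's body presses on something with over 40 N, if the wrist force passes 120 N, or if a joint passes its speed limit or range.

## Working session

There is one attempt and no reset: what is moved stays moved. The work goes in short steps, Python scripts to look and compute and a tool call to move; the robot and the scene stay as the last step left them, time stands still between calls to the robot, and variables do not carry over. Pictures are saved under pics/ and viewed, about 12 in all and at most 16, crops included, and the job is handed in when it is done.

Besides the shell and the picture viewer there is one more tool, called in YAML: its name, and indented under it one key for each argument. arm_command: Moves the arm, as the interface text tells. Its arguments: {"type":"object","properties":{"plan":{"type":"array","items":{"type":"array","items":{"type":"array","items":{"type":"number"}}}},"squeeze":{"type":"number"}},"required":["plan"]}

```bash
mkdir -p pics; cat > h.py <<'E'
import numpy as np, cv2
from station import *
def save(img,n): cv2.imwrite('pics/'+n,cv2.cvtColor(img,cv2.COLOR_RGB2BGR))
E
python3 - <<'E'
from h import *
np.set_printoptions(precision=3,suppress=True)
for c in ('top','scene'):
    im=get_image(c); save(im,c+'0.png'); np.save(c+'0.npy',im)
    k=calibration(c); print(c,k['fx'],k['fy'],k['cx'],k['cy'],k['cam_to_world'])
    if c=='top':
        T=np.array(k['cam_to_world'])
        for n in 'cube lens collimator prism dock_square dock_wide_round dock_narrow_round dock_oblong mirror_post'.split():
            for d in mark_of(c,n)[:4]:
                p=np.array(d['at']); w=T@np.r_[p,1]; print(n,round(d['conf'],2),w[:3],'px',p[0]/p[2]*k['fx']+k['cx'],p[1]/p[2]*k['fy']+k['cy'])
print(calibration('wrist')); print(ctrl.get_obs())
E
```

```text
top 524.7625232954384 524.7625232954384 324.7026827931923 235.21680682981903 [[-0.02  -0.998  0.051  0.445]
 [-1.     0.02  -0.007  0.088]
 [ 0.006 -0.051 -0.999  1.52 ]
 [ 0.     0.     0.     1.   ]]
cube 0.7 [ 0.383  0.315 -0.001] px 243.17001964146345 285.4467510929377
lens 0.48 [ 0.459 -0.099 -0.004] px 385.7528109954766 256.1522145833378
collimator 0.55 [ 0.533 -0.383 -0.004] px 482.3853792712554 228.52515812182725
collimator 0.49 [0.386 0.317 0.002] px 242.2439701705175 284.40026810770763
prism 0.55 [ 0.657  0.18  -0.001] px 288.31090819763034 190.0704072136266
dock_square 0.95 [0.551 0.42  0.001] px 206.10876999315707 227.75720136540215
dock_square 0.76 [ 0.598  0.567 -0.003] px 155.47218977530872 212.70780897875215
dock_wide_round 0.74 [ 0.475  0.122 -0.004] px 309.36983165291196 252.10017100675697
dock_narrow_round 0.89 [ 0.38  -0.283 -0.002] px 449.9948736952103 282.1279717719035
dock_narrow_round 0.57 [ 0.569 -0.009 -0.001] px 353.73385542437677 218.77498157187333
dock_oblong 0.69 [ 0.633 -0.142  0.   ] px 398.8986925315751 195.97292014265037
mirror_post 0.75 [ 0.568 -0.0
[... 344 characters left out ...]
4.92020399600074, 'fy': 344.92020399600074, 'cx': 316.6550240480937, 'cy': 236.75914883214557, 'hand_eye': array([[-0.001, -0.281,  0.96 , -0.142],
       [ 1.   , -0.   ,  0.001, -0.   ],
       [-0.   ,  0.96 ,  0.281, -0.072],
       [ 0.   ,  0.   ,  0.   ,  1.   ]])}
{'t': 0.55, 'q': array([-1.22 ,  0.053,  1.613, -0.   ,  1.476, -0.119]), 'dq': array([ 0.   , -0.002, -0.001, -0.002, -0.   , -0.001]), 'effort': array([  0.   , -39.331, -37.013,  -0.   ,   0.001,  -0.   ]), 'tool_pos': array([ 0.283, -0.557,  0.231]), 'tool_rot': array([ 1.96 ,  0.469, -1.96 ]), 'contact_force': array([-0.578,  1.039,  0.154]), 'wrist_torque': array([0.032, 0.001, 0.052]), 'opening': 0.08541845195400695}
```

View pics/top0.png

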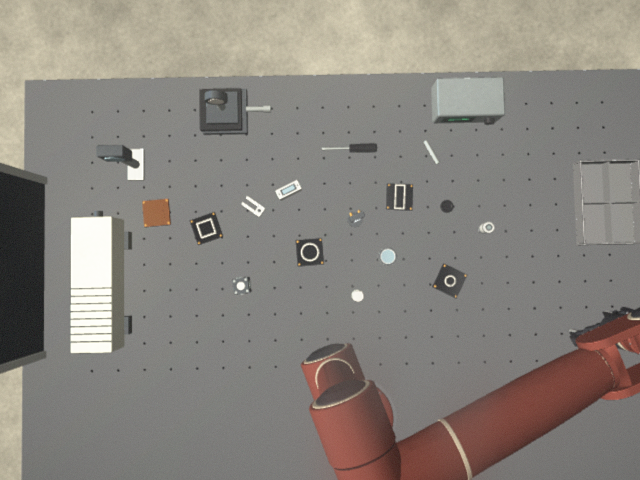

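The top view shows the cube at (241,286), the lens at (388,257), the collimator at (487,228) and the prism at (288,189). The docks are square (206,228), wide round (310,252), narrow round (450,281) and oblong (400,196). The brown look-alike is at (155,212), the mirror post at (355,216), the lens cap at (447,206) and the jar at (358,296). I'll enlarge a crop to confirm and fit the known solids to the masks.

```bash
cat > h.py <<'E'
import numpy as np, cv2
from station import *
from scipy.optimize import minimize
from scipy.spatial.transform import Rotation as R
np.set_printoptions(precision=4,suppress=True)
def save(img,n): cv2.imwrite('pics/'+n,cv2.cvtColor(img,cv2.COLOR_RGB2BGR))
SZ=dict(cube=(.044,.044,.046),lens=(.050,0,.036),collimator=(.030,0,.054),prism=(.070,.028,.040))
def solid(n):
    a,b,h=SZ.get(n,(.076,.076,.008))
    if b: f=np.array([[a,b],[a,-b],[-a,-b],[-a,b]])/2
    else:
        t=np.linspace(0,2*np.pi,40,False); f=a/2*np.c_[np.cos(t),np.sin(t)]
    return np.vstack([np.c_[f,f[:,0]*0],np.c_[f,f[:,0]*0+h]])
def pose():
    o=ctrl.get_obs(); T=np.eye(4); T[:3,:3]=R.from_rotvec(o['tool_rot']).as_matrix(); T[:3,3]=o['tool_pos']; return T
def cam(c,T=None):
    k=calibration(c); return k,(np.array(k['cam_to_world']) if c!='wrist' else T@k['hand_eye'])
def proj(k,C,P):
    p=(P-C[:3,3])@C[:3,:3]; return np.c_[k['fx']*p[:,0]/p[:,2]+k['cx'],k['fy']*p[:,1]/p[:,2]+k['cy']]
def fit(n,mask,k,C,x0,z0=0.):
    """pose (x,y,yaw) whose projected solid best overlaps the mask"""
    S=solid(n); S[:,2]+=z0; m=mask.astype(np.uint8)*255; m=cv2.GaussianBlur(m,(0,0),1)/255.
    def cost(v):
        c,s=np.cos(v[2]),np.sin(v[2]); P=S.copy(); P[:,:2]=S[:,:2]@np.array([[c,s],[-s,c]])+v[:2]
        h=cv2.convexHull(proj(k,C,P).astype(np.float32)); im=np.zeros(m.shape,np.uint8)
        cv2.fillConvexPoly(im,np.round(h*16).astype(np.int32),255,cv2.LINE_AA,4); im=cv2.GaussianBlur(im,(0,0),1)/255.
        return np.abs(im-m).sum()/m.sum()
    best=None
    for y0 in np.radians([0,30,60,90,120,150] if n=='prism' else [0,30,60] if n not in('lens','collimator') else [0]):
        s=np.array([[*x0[:2],y0]]*4)+np.array([[0,0,0],[.01,0,.0],[0,.01,0],[0,0,.3]])
        r=minimize(cost,s[0],method='Nelder-Mead',options=dict(initial_simplex=s,xatol=1e-4,fatol=1e-4))
        if best is None or r.fun<best.fun: best=r
    return best.x[0],best.x[1],np.degrees(best.x[2]),best.fun
def locate(c,n,T=None,near=None,fresh=True,z0=0.):
    if fresh: T=pose(); get_image(c)
    k,C=cam(c,T); out=[]
    for d in cut_out(c,n)[:4]:
        m=d['mask']; v,u=np.nonzero(m); r=C[:3,:3]@[(u.mean()-k['cx'])/k['fx'],(v.mean()-k['cy'])/k['fy'],1]
        p=C[:3,3]-r*(C[2,3]-.02-z0)/r[2]
        out.append((round(d['conf'],2),*np.round([u.mean(),v.mean(),*fit(n,m,k,C,p,z0)],4).tolist()))
    return out
def go(x,y,z,psi=None):
    """shift (mm, tool axes) to (x,y,z); turn (deg about tool x) so that the jaw axis lies at world angle psi mod 180"""
    T=pose(); d=T[:3,:3].T@(np.array([x,y,z])-T[:3,3]); jy=np.degrees(np.arctan2(T[1,1],T[0,1]))
    # tool x down: turn +a about tool x lowers world yaw by a
    a=None if psi is None else -((psi-jy+90)%180-90)
    print('shift mm',np.round(d*1e3,1),'dist',round(np.linalg.norm(d)*1e3),'jaw yaw',round(jy,2),'turn',a,'level',np.round(T[2,:3],3))
E
python3 - <<'E'
from h import *
im=get_image('top'); save(cv2.resize(im[160:320,130:530],(800,320),interpolation=3),'crop0.png')
for n in ['cube','lens','collimator','prism','dock_square','dock_wide_round','dock_narrow_round','dock_oblong']:
    for o in locate('top',n,fresh=False): print(n,o)
print(pose()); go(.533,-.383,.22)
E
```

```text
cube (0.83, 241.1777, 285.2892, 0.3845, 0.3165, 12.3021, 0.1513)
lens (0.55, 386.5357, 256.4405, 0.457, -0.0963, 0.1156, 0.2003)
lens (0.52, 398.5613, 196.829, 0.6369, -0.1444, -5.642, 0.5192)
prism (0.61, 288.2958, 190.0845, 0.6537, 0.1778, 118.0168, 0.188)
dock_square (0.76, 205.7325, 228.1053, 0.5506, 0.4193, 21.0633, 0.1477)
dock_square (0.6, 156.109, 212.3837, 0.5971, 0.5623, 3.9245, 0.151)
dock_square (0.29, 354.7868, 218.3807, 0.5638, -0.0088, 44.386, 2.8457)
dock_wide_round (0.69, 308.8703, 252.2881, 0.4736, 0.1238, 91.5727, 0.1584)
dock_narrow_round (0.61, 449.4545, 280.386, 0.3851, -0.2801, 62.1731, 0.1018)
dock_oblong (0.77, 398.8832, 197.0513, 0.6295, -0.1403, -1.4653, 0.0998)
[[ 0.      0.4527 -0.8917  0.2829]
 [-0.     -0.8917 -0.4527 -0.5573]
 [-1.      0.      0.      0.2313]
 [ 0.      0.      0.      1.    ]]
shift mm [  11.3  -42.2 -301.9] dist 305 jaw yaw -63.08 turn None level [-1.  0.  0.]
```

View pics/crop0.png

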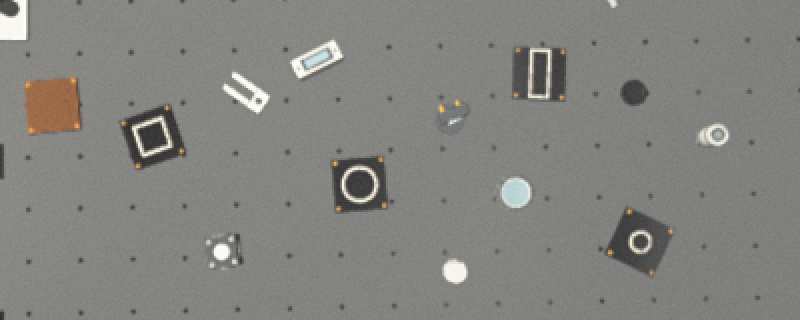

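Crop: black square-outline dock at crop (152,137), brown look-alike at (52,105) with no outline, so it is ignored. The wide-round, narrow-round and oblong docks and all four optics are clear. I'll start with the collimator.

arm_command:
  plan:
    - [[0.001,-0.004,-0.03,0,0,0,0.085],[0.001,-0.004,-0.03,0,0,0,0.085],[0.001,-0.004,-0.03,0,0,0,0.085],[0.001,-0.004,-0.03,0,0,0,0.085],[0.001,-0.004,-0.03,0,0,0,0.085],[0.001,-0.004,-0.03,0,0,0,0.085],[0.001,-0.004,-0.03,0,0,0,0.085],[0.001,-0.004,-0.03,0,0,0,0.085],[0.001,-0.004,-0.03,0,0,0,0.085],[0.001,-0.004,-0.03,0,0,0,0.085],[0,0,0,0,0,0,0.085]]

```text
t: 1.92
tool_pos: [0.5422, -0.3806, 0.221]
tool_rot: [1.964, 0.46, -1.962]
contact_force: [0.2, 0.1, -0.3]
opening: 0.085
```

```bash
python3 - <<'E'
from h import *
T=pose(); print(T); im=get_image('wrist'); save(im,'w1.png')
for n in ['collimator','dock_narrow_round','lens']:
    print(n,locate('wrist',n,T,fresh=False))
E
```

```text
[[ 0.0012  0.4465 -0.8948  0.5422]
 [-0.0023 -0.8948 -0.4465 -0.3806]
 [-1.      0.0025 -0.0001  0.221 ]
 [ 0.      0.      0.      1.    ]]
collimator [(0.94, 315.4102, 220.4376, 0.536, -0.3833, -1.9143, 0.1719)]
dock_narrow_round []
lens []
```

View pics/w1.png

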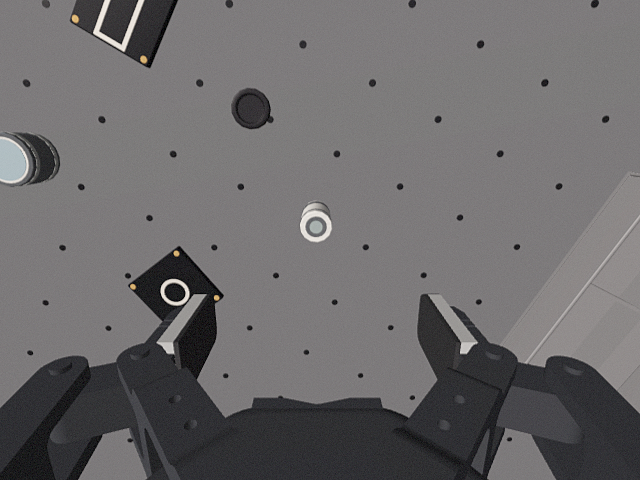

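The wrist view shows the collimator's top ring at (316,228), with the narrow-round dock at (175,291), the lens cap at (251,108), the lens at (15,160) and fingers at rows 300–350. I'll check the mask fit against the ring and then descend.

```bash
cat >> h.py <<'E'
def ray(k,C,u,v,z):
    r=C[:3,:3]@[(u-k['cx'])/k['fx'],(v-k['cy'])/k['fy'],1]; return C[:3,3]+r*(z-C[2,3])/r[2]
E
python3 - <<'E'
from h import *
k,C=cam('wrist',pose()); print(ray(k,C,316,227.5,.054), ray(k,C,175,291.5,.008))
go(.536,-.3833,.015)
E
```

```text
[ 0.5287 -0.3893  0.054 ] [ 0.3811 -0.2854  0.008 ]
shift mm [206.4  -2.7   0.8] dist 206 jaw yaw -63.78 turn None level [-1.     0.003  0.002]
```

```bash
python3 - <<'E'
from h import *
T=pose(); print(T[:3,3]); im=get_image('wrist'); k,C=cam('wrist',T)
d=cut_out('wrist','collimator')[0]; m=d['mask']; x=fit('collimator',m,k,C,(.53,-.385)); print(x)
v,u=np.nonzero(m); print(u.min(),u.max(),v.min(),v.max())
o=im.copy()
for p,c in (((x[0],x[1]),(255,0,0)),((.529,-.389),(0,255,0))):
    h=cv2.convexHull(proj(k,C,solid('collimator')+np.r_[p,0]).astype(np.float32)); cv2.polylines(o,[np.round(h).astype(int)],True,c)
cs,_=cv2.findContours(m.astype(np.uint8),0,1); cv2.drawContours(o,cs,-1,(0,0,255),1)
save(cv2.resize(o[170:270,260:370],None,fx=5,fy=5,interpolation=0),'w1c.png')
E
```

```text
[ 0.5381 -0.3845  0.2214]
(np.float64(0.5356393694183734), np.float64(-0.38338452297523673), np.float64(-4.036338126630536), np.float64(0.15381632111947002))
298 329 196 233
```

View pics/w1c.png

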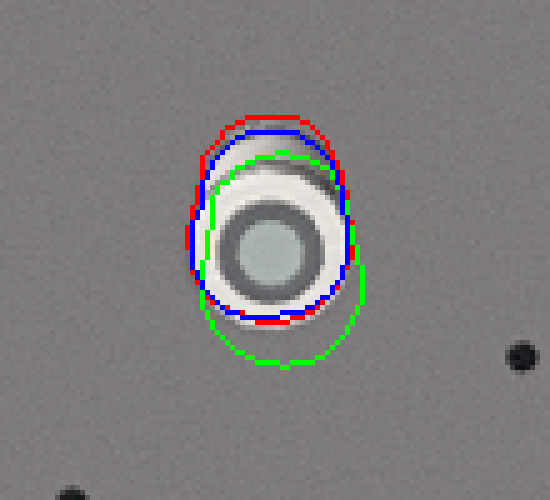

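The overlay shows the mask (blue) and fit (red) agreeing with the tube to about 1 px. The first ray was off because the arm was still settling when I took it, so I'll add more rest rows from here.

```bash
python3 -c "
from h import *
go(.5356,-.3834,.015)"
```

```text
shift mm [206.5  -3.    0.8] dist 207 jaw yaw -63.85 turn None level [-1.     0.004  0.002]
```

arm_command:
  plan:
    - [[0.026,-0.0005,0,0,0,0,0.085],[0.026,-0.0005,0,0,0,0,0.085],[0.026,-0.0005,0,0,0,0,0.085],[0.026,-0.0005,0,0,0,0,0.085],[0.026,-0.0005,0,0,0,0,0.085],[0.026,-0.0005,0,0,0,0,0.085],[0.026,0,0,0,0,0,0.085],[0.01,0,0,0,0,0,0.085],[0,0,0,0,0,0,0.085],[0,0,0,0,0,0,0.085]]

```text
t: 3.05
tool_pos: [0.5305, -0.3959, 0.0289]
tool_rot: [1.977, 0.426, -1.969]
contact_force: [1.1, -0.3, 0.4]
opening: 0.085
```

```bash
python3 -c "
from h import *
go(.5356,-.3834,.015)"
```

```text
shift mm [13.8 -9.3 -9.9] dist 19 jaw yaw -64.86 turn None level [-1.     0.015 -0.001]
```

```bash
cat >> h.py <<'E'
def go(x,y,z,psi=None):
    """shift (mm) and turn (deg rotvec), tool axes, to (x,y,z), tool straight down, jaw axis at world angle psi mod 180 (None: keep)"""
    T=pose(); M=T[:3,:3]; d=M.T@(np.array([x,y,z])-T[:3,3]); jy=np.degrees(np.arctan2(M[1,1],M[0,1]))
    t=np.radians(jy if psi is None else jy+(psi-jy+90)%180-90); c,s=np.cos(t),np.sin(t)
    D=np.array([[0,c,s],[0,s,-c],[-1,0,0]]); D[:,2]=np.cross(D[:,0],D[:,1])
    rv=R.from_matrix(M.T@D).as_rotvec(degrees=True)
    print('tcp',T[:3,3],'jaw %.2f'%jy,'| shift mm',np.round(d*1e3,1),'dist %.0f'%(np.linalg.norm(d)*1e3),'| turn',np.round(rv,2),'open %.4f'%ctrl.get_obs()['opening'],'F',np.round(ctrl.get_obs()['contact_force'],1))
E
python3 -c "
from h import *
go(.5356,-.3834,.015)"
```

```text
tcp [ 0.5305 -0.3959  0.0289] jaw -64.86 | shift mm [13.8 -9.3 -9.9] dist 19 | turn [ 0.   -0.05 -0.84] open 0.0850 F [ 1.1 -0.3  0.4]
```

arm_command:
  plan:
    - [[0.003,-0.005,-0.005,0,0,-0.8,0.085],[0.003,-0.005,-0.005,0,0,0,0.085],[0,0,0,0,0,0,0.085]]

```text
t: 3.3
tool_pos: [0.5372, -0.3844, 0.0273]
tool_rot: [1.983, 0.434, -1.973]
contact_force: [0.3, -0.2, -0.0]
opening: 0.0845
```

```bash
python3 -c "
from h import *
go(.5356,-.3834,.015)"
```

```text
tcp [ 0.5372 -0.3844  0.0273] jaw -64.98 | shift mm [12.3 -1.6  1.1] dist 12 | turn [ 0.   -0.22 -0.32] open 0.0845 F [ 0.3 -0.2 -0. ]
```

arm_command:
  plan:
    - [[0.007,-0.001,0.001,0,0,-0.3,0.085],[0.007,-0.001,0,0,0,0,0.085],[0,0,0,0,0,0,0.085]]

```text
t: 3.55
tool_pos: [0.5381, -0.3837, 0.0161]
tool_rot: [1.984, 0.436, -1.969]
contact_force: [0.1, -0.9, -0.7]
opening: 0.0852
```

```bash
python3 -c "
from h import *
go(.5356,-.3834,.015)"
```

```text
tcp [ 0.5381 -0.3837  0.0161] jaw -64.88 | shift mm [ 1.1 -1.3  2.1] dist 3 | turn [ 0.   -0.36 -0.35] open 0.0852 F [ 0.1 -0.9 -0.7]
```

arm_command:
  plan:
    - [[0.001,-0.001,0.002,0,-0.3,-0.3,0.085],[0,0,0,0,0,0,0.0],[0,0,0,0,0,0,0],[0,0,0,0,0,0,0],[0,0,0,0,0,0,0],[0,0,0,0,0,0,0],[0,0,0,0,0,0,0],[0,0,0,0,0,0,0]]
  squeeze: 30

```text
t: 4.22
tool_pos: [0.5357, -0.3839, 0.0151]
tool_rot: [1.979, 0.44, -1.978]
contact_force: [-0.2, -0.4, -0.0]
opening: 0.0295
```

```bash
python3 -c "
from h import *
go(.5356,-.3834,.12)"
```

```text
tcp [ 0.5357 -0.3839  0.0151] jaw -64.88 | shift mm [-104.9   -0.4   -0.2] dist 105 | turn [ 0.   -0.03 -0.03] open 0.0295 F [-0.2 -0.4 -0. ]
```

Gripped at 29.5 mm opening. I'll lift and move to where the narrow dock can be seen.

arm_command:
  plan:
    - [[-0.01,0,0,0,0,0,0],[-0.03,0,0,0,0,0,0],[-0.035,0,0,0,0,0,0],[-0.035,0,0,0,0,0,0],[-0.035,0,0,0,0,0,0],[-0.035,0,0,0,0,0,0],[-0.01,0,0,0,0,0,0],[0,0,0,0,0,0,0]]

```text
t: 4.88
tool_pos: [0.5332, -0.3818, 0.213]
tool_rot: [1.977, 0.448, -1.986]
contact_force: [0.5, -0.8, -0.6]
opening: 0.0293
```

```bash
python3 -c "
from h import *
go(.335,-.305,.18)"
```

```text
tcp [ 0.5332 -0.3818  0.213 ] jaw -64.89 | shift mm [  34.5 -153.4  146.8] dist 215 | turn [0.   0.16 0.41] open 0.0293 F [ 0.5 -0.8 -0.6]
```

arm_command:
  plan:
    - [[0.004,-0.019,0.018,0,0,0,0],[0.004,-0.019,0.018,0,0,0,0],[0.004,-0.019,0.018,0,0,0,0],[0.004,-0.019,0.018,0,0,0,0],[0.004,-0.019,0.018,0,0,0,0],[0.004,-0.019,0.018,0,0,0,0],[0.004,-0.019,0.018,0,0,0,0],[0.004,-0.019,0.018,0,0,0,0],[0,0,0,0,0,0,0],[0,0,0,0,0,0,0],[0,0,0,0,0,0,0]]

```text
t: 5.8
tool_pos: [0.3253, -0.2953, 0.1643]
tool_rot: [1.974, 0.468, -2.001]
contact_force: [-0.2, -0.6, 0.2]
opening: 0.0291
```

```bash
cat > look.py <<'E'
import sys
from h import *
def outline(c,T,n,near):
    """centre of the pale outline on the plate: pale contours within the plate at z=.008"""
    im=get_image(c); k,C=cam(c,T); u,v=proj(k,C,np.array([[near[0],near[1],.008]]))[0]
    L=.05*k['fx']/abs((np.array([*near,.008])-C[:3,3])@C[:3,2]); print('expect px',u,v)
    u0,v0,u1,v1=[int(max(0,q)) for q in (u-L,v-L,u+L,v+L)]
    g=im[v0:v1,u0:u1]; hsv=cv2.cvtColor(g,cv2.COLOR_RGB2HSV)
    m=((hsv[...,2]>170)&(hsv[...,1]<60)).astype(np.uint8)
    cs,_=cv2.findContours(m,cv2.RETR_EXTERNAL,cv2.CHAIN_APPROX_NONE)
    for q in sorted(cs,key=cv2.contourArea)[-3:]:
        if cv2.contourArea(q)<80: continue
        P=np.array([ray(k,C,a+u0,b+v0,.008)[:2] for a,b in q[:,0]])
        r=cv2.minAreaRect((P*1e4).astype(np.float32)); ci=cv2.minEnclosingCircle((P*1e4).astype(np.float32))
        print('rect c',np.array(r[0])/1e4,'size',np.array(r[1])/1e4,'ang',r[2],'circ',np.array(ci[0])/1e4,2*ci[1]/1e4)
    return im
E
python3 - <<'E'
from look import *
T=pose(); im=outline('wrist',T,'dock_narrow_round',(.383,-.2825)); save(im,'w2.png')
print(locate('wrist','dock_narrow_round',T,fresh=False)); print(locate('wrist','collimator',T,fresh=False,z0=T[2,3]-.015)); go(.383,-.282,.06)
E
```

```text
expect px 336.91646617192487 151.63002629902667
rect c [ 0.3846 -0.2814] size [0.0308 0.031 ] ang 25.24117660522461 circ [ 0.3846 -0.2813] 0.03213695983886719
[(0.74, 336.4729, 146.3067, 0.3846, -0.281, 63.0674, 0.0339)]
[(0.57, 316.5764, 328.5712, 0.3255, -0.2956, -6.5742, 0.0887)]
tcp [ 0.3264 -0.2961  0.1656] jaw -64.80 | shift mm [104.9  13.9 -58. ] dist 121 | turn [0.   0.4  1.42] open 0.0293 F [-0.3  0.1 -0.8]
```

View pics/w2.png

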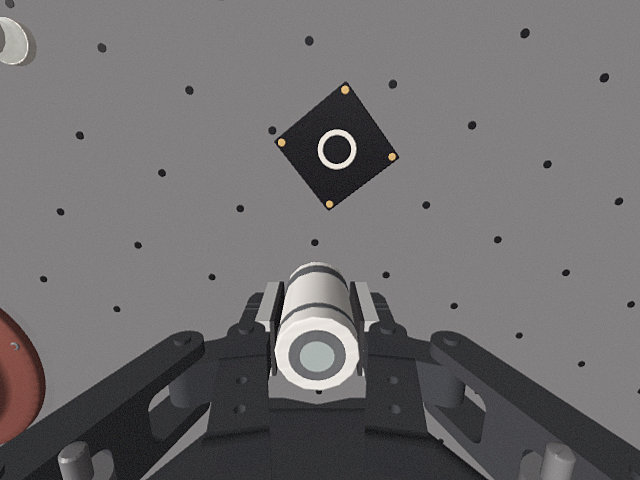

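The narrow ring sits at (337,150), which gives (0.3846, -0.2813). The ring and plate fits agree, and the collimator is held straight at (317,330).

```bash
python3 -c "
from h import *
go(.3846,-.2813,.05)"
```

```text
tcp [ 0.3264 -0.2961  0.1656] jaw -64.80 | shift mm [114.9  14.2 -59.8] dist 130 | turn [0.   0.4  1.42] open 0.0293 F [-0.3  0.1 -0.8]
```

arm_command:
  plan:
    - [[0,0.005,-0.02,0,0.4,1.4,0],[0.01,0.005,-0.02,0,0,0,0],[0.02,0.003,-0.02,0,0,0,0],[0.025,0,0,0,0,0,0],[0.025,0,0,0,0,0,0],[0.02,0,0,0,0,0,0],[0,0,0,0,0,0,0],[0,0,0,0,0,0,0]]

```text
t: 6.62
tool_pos: [0.399, -0.2876, 0.0676]
tool_rot: [1.978, 0.434, -1.964]
contact_force: [-0.7, 0.0, 0.5]
opening: 0.0294
```

```bash
python3 -c "
from h import *
go(.3846,-.2813,.025)"
```

```text
tcp [ 0.399  -0.2876  0.0676] jaw -64.56 | shift mm [ 42.4 -12.4  10.5] dist 45 | turn [ 0.   -0.27 -0.71] open 0.0294 F [-0.7  0.   0.5]
```

arm_command:
  plan:
    - [[0.008,-0.006,0.005,0,-0.3,-0.7,0],[0.008,-0.006,0.005,0,0,0,0],[0.008,0,0,0,0,0,0],[0,0,0,0,0,0,0],[0,0,0,0,0,0,0]]

```text
t: 7.03
tool_pos: [0.386, -0.2832, 0.0459]
tool_rot: [1.976, 0.44, -1.971]
contact_force: [-0.1, 0.4, -1.4]
opening: 0.029
```

```bash
python3 -c "
from h import *
go(.3846,-.2813,.0235)"
```

```text
tcp [ 0.386  -0.2832  0.0459] jaw -64.56 | shift mm [22.4 -2.4  0.5] dist 22 | turn [ 0.   -0.07 -0.32] open 0.0290 F [-0.1  0.4 -1.4]
```

arm_command:
  plan:
    - [[0.006,-0.002,0,0,0,-0.3,0],[0.006,-0.001,0,0,0,0,0],[0.006,0,0,0,0,0,0],[0,0,0,0,0,0,0],[0,0,0,0,0,0,0]]

```text
t: 7.45
tool_pos: [0.3854, -0.2812, 0.0276]
tool_rot: [1.978, 0.443, -1.972]
contact_force: [-0.9, -0.0, -1.1]
opening: 0.0295
```

```bash
python3 -c "
from h import *
go(.3846,-.2813,.0235)"
```

```text
tcp [ 0.3854 -0.2812  0.0276] jaw -64.59 | shift mm [ 4.1 -0.3  0.8] dist 4 | turn [ 0.   -0.14 -0.18] open 0.0295 F [-0.9 -0.  -1.1]
```

arm_command:
  plan:
    - [[0.002,0,0.001,0,0,0,0],[0.0015,0,0,0,0,0,0],[0.001,0,0,0,0,0,0],[0.0005,0,0,0,0,0,0]]

```text
t: 7.78
tool_pos: [0.3848, -0.2819, 0.023]
tool_rot: [1.978, 0.443, -1.972]
contact_force: [-1.7, 2.8, 7.5]
opening: 0.0291
```

```bash
python3 -c "
from h import *
go(.3846,-.2813,.0231)"
```

```text
tcp [ 0.3848 -0.2819  0.023 ] jaw -64.58 | shift mm [-0.1 -0.7 -0.1] dist 1 | turn [ 0.   -0.14 -0.16] open 0.0291 F [-1.7  2.8  7.5]
```

Contact is at 7.5 N, at the expected height. Release and rise.

arm_command:
  plan:
    - [[0,0,0,0,0,0,0.04],[0,0,0,0,0,0,0.06],[0,0,0,0,0,0,0.085],[0,0,0,0,0,0,0.085],[0,0,0,0,0,0,0.085],[0,0,0,0,0,0,0.085],[-0.01,0,0,0,0,0,0.085],[-0.02,0,0,0,0,0,0.085],[-0.03,0,0,0,0,0,0.085],[-0.03,0,0,0,0,0,0.085],[-0.03,0,0,0,0,0,0.085],[-0.03,0,0,0,0,0,0.085],[-0.01,0,0,0,0,0,0.085],[0,0,0,0,0,0,0.085],[0,0,0,0,0,0,0.085]]

```text
t: 9.03
tool_pos: [0.3834, -0.2808, 0.1936]
tool_rot: [1.978, 0.442, -1.971]
contact_force: [-0.7, -0.9, 0.1]
opening: 0.0846
```

```bash
python3 - <<'E'
from h import *
T=pose(); im=get_image('wrist'); save(im,'w3.png')
print(locate('wrist','collimator',T,fresh=False,z0=.008),locate('wrist','dock_narrow_round',T,fresh=False))
go(.445,-.096,.19)
E
```

```text
[(0.89, 317.6659, 221.8473, 0.3842, -0.282, 9.7591, 0.088)] [(0.74, 316.3206, 206.0922, 0.3852, -0.2813, 63.2304, 0.3385)]
tcp [ 0.3825 -0.2799  0.1911] jaw -64.58 | shift mm [   1.4 -139.3 -135.4] dist 194 | turn [-0.   -0.06  0.04] open 0.0848 F [-0.2 -0.1 -0.6]
```

View pics/w3.png

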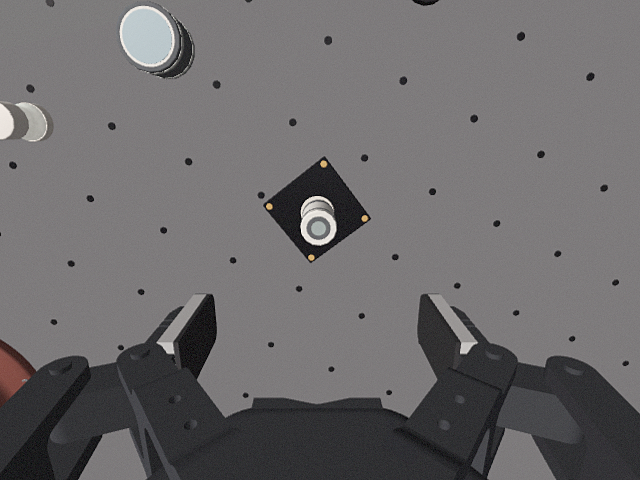

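The collimator stands upright on its plate at (318,228), within about 1 mm of centre. Next is the lens.

arm_command:
  plan:
    - [[0,-0.02,-0.019,0,0,0,0.085],[0,-0.02,-0.019,0,0,0,0.085],[0,-0.02,-0.019,0,0,0,0.085],[0,-0.02,-0.019,0,0,0,0.085],[0,-0.02,-0.019,0,0,0,0.085],[0,-0.02,-0.019,0,0,0,0.085],[0,-0.02,-0.02,0,0,0,0.085],[0,0,0,0,0,0,0.085],[0,0,0,0,0,0,0.085],[0,0,0,0,0,0,0.085]]

```text
t: 10.02
tool_pos: [0.4359, -0.0842, 0.1696]
tool_rot: [1.959, 0.47, -2.016]
contact_force: [-0.1, 0.7, -0.1]
opening: 0.0851
```

```bash
python3 - <<'E'
from h import *
T=pose(); print(T[:3,3]); im=get_image('wrist'); d=cut_out('wrist','lens')
k,C=cam('wrist',T)
for q in d[:2]:
    v,u=np.nonzero(q['mask']); x=fit('lens',q['mask'],k,C,(.457,-.096)); print(q['conf'],u.mean(),v.mean(),x)
# glass top circle: bluish
b=((im[...,2].astype(int)-im[...,0]>8)&(im[...,2]>130)).astype(np.uint8); cs,_=cv2.findContours(b,0,1); q=max(cs,key=cv2.contourArea)
e=cv2.fitEllipse(q); print(e, ray(k,C,*e[0],.036))
go(x[0],x[1],.012)
E
```

```text
[ 0.4359 -0.0842  0.1696]
0.86 350.64285714285717 202.69346572709802 (np.float64(0.45892627908282535), np.float64(-0.09994597452762044), np.float64(6.639787235638616), np.float64(0.06901186416194047))
((351.6158142089844, 206.06077575683594), (44.285369873046875, 45.73248291015625), 70.63166809082031) [ 0.459  -0.1001  0.036 ]
tcp [ 0.4359 -0.0849  0.17  ] jaw -64.91 | shift mm [156.9  28.2 -17.8] dist 160 | turn [0.02 1.22 1.73] open 0.0849 F [ 0.9 -0.4 -0.3]
```

arm_command:
  plan:
    - [[0,0.008,-0.006,0,1.2,1.7,0.085],[0.015,0.008,-0.006,0,0,0,0.085],[0.025,0.004,-0.003,0,0,0,0.085],[0.025,0,0,0,0,0,0.085],[0.02,0,0,0,0,0,0.085],[0.015,0,0,0,0,0,0.085],[0,0,0,0,0,0,0.085],[0,0,0,0,0,0,0.085]]

```text
t: 10.78
tool_pos: [0.4588, -0.1071, 0.0674]
tool_rot: [1.99, 0.421, -1.982]
contact_force: [-0.6, 0.4, 0.7]
opening: 0.0845
```

```bash
python3 -c "
from h import *
go(.459,-.100,.008)"
```

```text
tcp [ 0.4588 -0.1071  0.0674] jaw -65.77 | shift mm [59.4 -6.8 -2.9] dist 60 | turn [ 0.   -0.15 -0.32] open 0.0845 F [-0.6  0.4  0.7]
```

arm_command:
  plan:
    - [[0.01,-0.004,-0.002,0,0,-0.3,0.085],[0.01,-0.003,-0.001,0,0,0,0.085],[0.01,-0.001,0,0,0,0,0.085],[0.01,-0.001,0,0,0,0,0.085],[0.008,0,0,0,0,0,0.085],[0.005,0,0,0,0,0,0.085],[0,0,0,0,0,0,0.085],[0,0,0,0,0,0,0.085]]

```text
t: 11.45
tool_pos: [0.4601, -0.0987, 0.0125]
tool_rot: [1.995, 0.422, -1.981]
contact_force: [0.2, 0.0, 0.3]
opening: 0.0849
```

```bash
python3 -c "
from h import *
go(.459,-.100,.008)"
```

```text
tcp [ 0.4601 -0.0987  0.0125] jaw -65.87 | shift mm [4.5 0.7 1.6] dist 5 | turn [ 0.   -0.37 -0.23] open 0.0849 F [0.2 0.  0.3]
```

arm_command:
  plan:
    - [[0.003,0,0.0015,0,-0.3,-0.2,0.085],[0.001,0,0,0,0,0,0.0],[0,0,0,0,0,0,0],[0,0,0,0,0,0,0],[0,0,0,0,0,0,0],[0,0,0,0,0,0,0],[0,0,0,0,0,0,0]]

```text
t: 12.03
tool_pos: [0.4598, -0.0999, 0.0095]
tool_rot: [1.991, 0.423, -1.985]
contact_force: [-0.1, 0.0, -1.5]
opening: 0.0489
```

```bash
python3 -c "
from h import *
go(.459,-.100,.18)"
```

```text
tcp [ 0.4598 -0.0999  0.0095] jaw -65.87 | shift mm [-170.5    0.2    0.4] dist 171 | turn [ 0.   -0.15 -0.13] open 0.0489 F [-0.1  0.  -1.5]
```

arm_command:
  plan:
    - [[-0.01,0,0,0,0,0,0],[-0.03,0,0,0,0,0,0],[-0.035,0,0,0,0,0,0],[-0.035,0,0,0,0,0,0],[-0.035,0,0,0,0,0,0],[-0.02,0,0,0,0,0,0],[0,0,0,0,0,0,0],[0,0,0,0,0,0,0]]

```text
t: 12.7
tool_pos: [0.4557, -0.0982, 0.1824]
tool_rot: [1.987, 0.428, -1.992]
contact_force: [0.4, 0.5, -1.6]
opening: 0.049
```

```bash
python3 -c "
from h import *
go(.41,.095,.18)"
```

```text
tcp [ 0.4557 -0.0982  0.1824] jaw -65.86 | shift mm [   2.8 -195.   -37.3] dist 199 | turn [0.   0.11 0.16] open 0.0490 F [ 0.4  0.5 -1.6]
```

arm_command:
  plan:
    - [[0,-0.024,-0.005,0,0,0,0],[0,-0.024,-0.005,0,0,0,0],[0,-0.024,-0.005,0,0,0,0],[0,-0.024,-0.005,0,0,0,0],[0,-0.024,-0.005,0,0,0,0],[0,-0.024,-0.005,0,0,0,0],[0,-0.024,-0.005,0,0,0,0],[0,-0.024,-0.005,0,0,0,0],[0,0,0,0,0,0,0],[0,0,0,0,0,0,0],[0,0,0,0,0,0,0]]

```text
t: 13.62
tool_pos: [0.4004, 0.1011, 0.161]
tool_rot: [1.959, 0.433, -2.03]
contact_force: [0.2, 0.3, -2.0]
opening: 0.0489
```

```bash
python3 - <<'E'
from look import *
T=pose(); im=outline('wrist',T,'dock_wide_round',(.4736,.1238)); save(im,'w4.png')
print(locate('wrist','dock_wide_round',T,fresh=False)); print(T[:3,3],locate('wrist','lens',T,fresh=False,z0=T[2,3]-.0095)); go(.4736,.1238,.05)
E
```

```text
expect px 330.86864544994813 123.58847959174253
rect c [0.4757 0.1211] size [0.0511 0.0515] ang 23.86870002746582 circ [0.4758 0.1211] 0.05205465087890625
[(0.97, 335.0735, 118.8451, 0.4758, 0.1209, 3.5451, 0.0387)]
[0.4004 0.1011 0.161 ] [(0.71, 335.1124, 118.9264, 0.465, 0.1246, 24.3497, 1.2477), (0.62, 316.2663, 317.365, 0.3999, 0.101, 18.0215, 0.0672)]
tcp [0.4012 0.1004 0.1619] jaw -66.18 | shift mm [109.4   9.7 -79.1] dist 135 | turn [0.01 1.73 0.94] open 0.0488 F [ 0.7 -0.7 -1.7]
```

arm_command:
  plan:
    - [[0,0.004,-0.025,0,1.7,0.9,0],[0.01,0.004,-0.025,0,0,0,0],[0.02,0.003,-0.022,0,0,0,0],[0.025,0,-0.008,0,0,0,0],[0.025,0,0,0,0,0,0],[0.015,0,0,0,0,0,0],[0,0,0,0,0,0,0],[0,0,0,0,0,0,0]]

```text
t: 14.43
tool_pos: [0.4894, 0.1164, 0.0658]
tool_rot: [2.009, 0.406, -1.989]
contact_force: [1.0, -0.3, -1.4]
opening: 0.0492
```

```bash
python3 -c "
from h import *
go(.4757,.1211,.0175)"
```

```text
tcp [0.4894 0.1164 0.0658] jaw -66.91 | shift mm [48.1 -9.9 11.2] dist 50 | turn [ 0.   -0.53 -0.25] open 0.0492 F [ 1.  -0.3 -1.4]
```

arm_command:
  plan:
    - [[0.008,-0.005,0.006,0,-0.5,-0.2,0],[0.008,-0.004,0.005,0,0,0,0],[0.008,-0.001,0,0,0,0,0],[0.006,0,0,0,0,0,0],[0,0,0,0,0,0,0],[0,0,0,0,0,0,0]]

```text
t: 14.93
tool_pos: [0.4765, 0.1209, 0.0371]
tool_rot: [2.007, 0.405, -1.994]
contact_force: [-0.0, -0.1, -1.8]
opening: 0.0489
```

```bash
python3 -c "
from h import *
go(.4757,.1211,.0175)"
```

```text
tcp [0.4765 0.1209 0.0371] jaw -67.03 | shift mm [19.6 -0.6  0.8] dist 20 | turn [ 0.   -0.36 -0.16] open 0.0489 F [-0.  -0.1 -1.8]
```

arm_command:
  plan:
    - [[0.006,-0.0005,0.0005,0,-0.3,0,0],[0.006,0,0,0,0,0,0],[0.004,0,0,0,0,0,0],[0.001,0,0,0,0,0,0],[0,0,0,0,0,0,0]]

```text
t: 15.35
tool_pos: [0.477, 0.1214, 0.0195]
tool_rot: [2.003, 0.404, -1.996]
contact_force: [-0.4, 0.0, -2.6]
opening: 0.0491
```

```bash
python3 -c "
from h import *
go(.4757,.1211,.0175)"
```

```text
tcp [0.477  0.1214 0.0195] jaw -67.01 | shift mm [ 2.  -0.2  1.4] dist 2 | turn [ 0.   -0.17 -0.2 ] open 0.0491 F [-0.4  0.  -2.6]
```

arm_command:
  plan:
    - [[0.001,0,0.0015,0,0,0,0],[0.001,0,0,0,0,0,0],[0.001,0,0,0,0,0,0]]

```text
t: 15.6
tool_pos: [0.4759, 0.1208, 0.0173]
tool_rot: [2.003, 0.404, -1.997]
contact_force: [-6.1, -1.8, 11.8]
opening: 0.0491
```

```bash
python3 -c "
from h import *
go(.4757,.1211,.0175)"
```

```text
tcp [0.4759 0.1208 0.0173] jaw -67.01 | shift mm [-0.2 -0.4  0. ] dist 0 | turn [ 0.   -0.13 -0.19] open 0.0491 F [-6.1 -1.8 11.8]
```

arm_command:
  plan:
    - [[0,0,0,0,0,0,0.06],[0,0,0,0,0,0,0.085],[0,0,0,0,0,0,0.085],[0,0,0,0,0,0,0.085],[0,0,0,0,0,0,0.085],[-0.01,0,0,0,0,0,0.085],[-0.02,0,0,0,0,0,0.085],[-0.03,0,0,0,0,0,0.085],[-0.03,0,0,0,0,0,0.085],[-0.03,0,0,0,0,0,0.085],[-0.03,0,0,0,0,0,0.085],[-0.015,0,0,0,0,0,0.085],[0,0,0,0,0,0,0.085],[0,0,0,0,0,0,0.085]]

```text
t: 16.77
tool_pos: [0.475, 0.1211, 0.1957]
tool_rot: [2.007, 0.403, -1.993]
contact_force: [-0.2, 0.8, -0.4]
opening: 0.0851
```

```bash
python3 - <<'E'
from h import *
T=pose(); im=get_image('wrist'); k,C=cam('wrist',T)
print(locate('wrist','lens',T,fresh=False,z0=.008))
b=((im[...,2].astype(int)-im[...,0]>8)&(im[...,2]>130)).astype(np.uint8); cs,_=cv2.findContours(b,0,1); q=max(cs,key=cv2.contourArea)
e=cv2.fitEllipse(q); print(e[:2], ray(k,C,*e[0],.044))
go(.375,.312,.19)
E
```

```text
[(0.89, 316.5627, 218.5271, 0.4756, 0.1206, 4.3946, 0.0908)]
((316.63226318359375, 221.8616180419922), (40.705055236816406, 41.88982391357422)) [0.4754 0.1204 0.044 ]
tcp [0.4744 0.121  0.1942] jaw -67.01 | shift mm [   3.3 -214.6   17. ] dist 215 | turn [ 0.   -0.22 -0.22] open 0.0851 F [-0.3 -1.   0.1]
```

The lens is placed within 1 mm. On to the cube.

arm_command:
  plan:
    - [[0,-0.026,0.002,0,0,0,0.085],[0,-0.026,0.002,0,0,0,0.085],[0,-0.026,0.002,0,0,0,0.085],[0,-0.026,0.002,0,0,0,0.085],[0,-0.026,0.002,0,0,0,0.085],[0,-0.026,0.002,0,0,0,0.085],[0,-0.026,0.002,0,0,0,0.085],[0,-0.026,0.002,0,0,0,0.085],[0,0,0,0,0,0,0.085],[0,0,0,0,0,0,0.085],[0,0,0,0,0,0,0.085]]

```text
t: 17.78
tool_pos: [0.3634, 0.3082, 0.169]
tool_rot: [1.962, 0.39, -2.034]
contact_force: [-0.7, 1.1, 1.2]
opening: 0.0848
```

```bash
python3 - <<'E'
from h import *
T=pose(); print(T[:3,3]); im=get_image('wrist'); k,C=cam('wrist',T); o=im.copy()
for q in cut_out('wrist','cube')[:2]:
    v,u=np.nonzero(q['mask']); x=fit('cube',q['mask'],k,C,(.3845,.3165)); print(q['conf'],u.mean(),v.mean(),x)
    S=solid('cube'); S[:,:2]=S[:,:2]@R.from_euler('z',x[2],degrees=True).as_matrix()[:2,:2].T+x[:2]
    cv2.polylines(o,[np.round(proj(k,C,S[4:])).astype(int)],True,(255,0,0))
save(o,'w5.png'); go(.3845,.3165,.1,x[2])
E
```

```text
[0.3634 0.3082 0.169 ]
0.83 318.002562642369 191.5492596810934 (np.float64(0.38513202142995284), np.float64(0.3163340502252844), np.float64(7.145524922319231), np.float64(0.057006980013555815))
tcp [0.364  0.3078 0.1693] jaw -67.31 | shift mm [ 68.5  -0.5 -24.8] dist 73 | turn [-74.45   1.96   1.09] open 0.0849 F [ 0.8 -0.  -0.4]
```

View pics/w5.png

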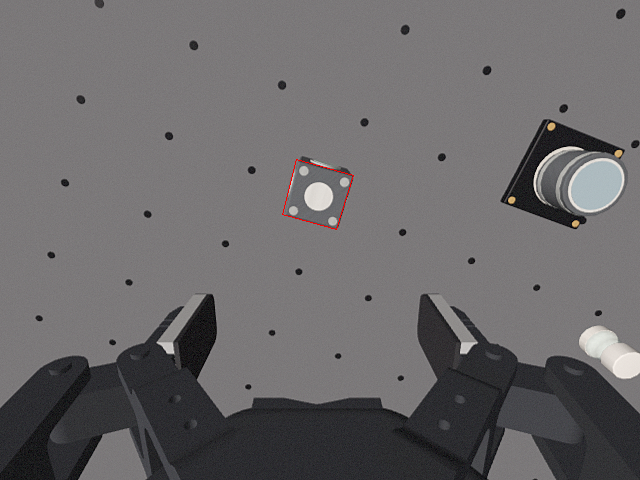

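The red fit hugs the cube's top face at (318,195), giving (0.385, 0.316) and yaw 7.1°. I'll use jaw angle -82.9°.

arm_command:
  plan:
    - [[0,0,-0.01,5.2,0.7,0.4,0.085],[0,0,-0.01,5.2,0.7,0.4,0.085],[0.01,0,-0.005,5.2,0.6,0.3,0.085],[0.02,0,0,0,0,0,0.085],[0.025,0,0,0,0,0,0.085],[0.01,0,0,0,0,0,0.085],[0,0,0,0,0,0,0.085],[0,0,0,0,0,0,0.085]]

```text
t: 18.55
tool_pos: [0.3949, 0.308, 0.1027]
tool_rot: [2.169, 0.074, -2.146]
contact_force: [-0.1, 0.7, 1.2]
opening: 0.0847
```

```bash
python3 -c "
from h import *
go(.3851,.3163,.013,-82.9)"
```

```text
tcp [0.3949 0.308  0.1027] jaw -84.43 | shift mm [ 89.3 -11.9   9.8] dist 91 | turn [-1.52 -0.52 -1.7 ] open 0.0847 F [-0.1  0.7  1.2]
```

arm_command:
  plan:
    - [[0.005,-0.006,0.005,-1.5,-0.5,-1.7,0.085],[0.01,-0.005,0.004,0,0,0,0.085],[0.01,-0.001,0,0,0,0,0.085],[0.01,0,0,0,0,0,0.085],[0,0,0,0,0,0,0.085],[0,0,0,0,0,0,0.085]]

```text
t: 19.05
tool_pos: [0.3877, 0.3199, 0.0695]
tool_rot: [2.168, 0.134, -2.152]
contact_force: [0.8, 0.7, 0.9]
opening: 0.0853
```

```bash
python3 -c "
from h import *
go(.3851,.3163,.013,-82.9)"
```

```text
tcp [0.3877 0.3199 0.0695] jaw -83.04 | shift mm [56.5  3.4  3.5] dist 57 | turn [-0.14 -0.43  0.11] open 0.0853 F [0.8 0.7 0.9]
```

arm_command:
  plan:
    - [[0.01,0.002,0.002,0,-0.4,0,0.085],[0.01,0.001,0.001,0,0,0,0.085],[0.01,0,0,0,0,0,0.085],[0.01,0,0,0,0,0,0.085],[0.008,0,0,0,0,0,0.085],[0.003,0,0,0,0,0,0.085],[0,0,0,0,0,0,0.085],[0,0,0,0,0,0,0.085]]

```text
t: 19.72
tool_pos: [0.3845, 0.3159, 0.0122]
tool_rot: [2.157, 0.131, -2.161]
contact_force: [-0.0, -0.5, 0.4]
opening: 0.0854
```

```bash
python3 -c "
from h import *
go(.3851,.3163,.013,-82.9)"
```

```text
tcp [0.3845 0.3159 0.0122] jaw -83.06 | shift mm [-0.8 -0.3 -0.6] dist 1 | turn [-0.16  0.1   0.03] open 0.0854 F [-0.  -0.5  0.4]
```

Aligned; close.

arm_command:
  plan:
    - [[-0.0005,0,-0.0005,0,0,0,0],[0,0,0,0,0,0,0],[0,0,0,0,0,0,0],[0,0,0,0,0,0,0],[0,0,0,0,0,0,0],[0,0,0,0,0,0,0],[0,0,0,0,0,0,0]]

```text
t: 20.3
tool_pos: [0.386, 0.3166, 0.0143]
tool_rot: [2.16, 0.133, -2.159]
contact_force: [0.5, -0.2, -1.4]
opening: 0.0437
```

```bash
python3 -c "
from h import *
go(.3851,.3163,.18,-82.9)"
```

```text
tcp [0.386  0.3166 0.0143] jaw -83.05 | shift mm [-165.7   -0.1    0.8] dist 166 | turn [-0.15 -0.05  0.09] open 0.0437 F [ 0.5 -0.2 -1.4]
```

arm_command:
  plan:
    - [[-0.01,0,0,0,0,0,0],[-0.03,0,0,0,0,0,0],[-0.035,0,0,0,0,0,0],[-0.035,0,0,0,0,0,0],[-0.035,0,0,0,0,0,0],[-0.015,0,0,-5,0,0,0],[0,0,0,-5,0,0,0],[0,0,0,-4,0,0,0],[0,0,0,0,0,0,0],[0,0,0,0,0,0,0]]

```text
t: 21.13
tool_pos: [0.3833, 0.315, 0.1861]
tool_rot: [2.015, 0.384, -2.018]
contact_force: [-0.1, -0.4, -2.7]
opening: 0.0439
```

```bash
python3 -c "
from h import *
go(.48,.392,.18,-68.9)"
```

```text
tcp [0.3833 0.315  0.1861] jaw -68.50 | shift mm [   6.1  -36.2 -118.2] dist 124 | turn [0.4  0.05 0.07] open 0.0439 F [-0.1 -0.4 -2.7]
```

arm_command:
  plan:
    - [[0,-0.007,-0.023,0,0,0,0],[0,-0.007,-0.023,0,0,0,0],[0,-0.007,-0.023,0,0,0,0],[0,-0.007,-0.023,0,0,0,0],[0,-0.007,-0.023,0,0,0,0],[0,0,0,0,0,0,0],[0,0,0,0,0,0,0],[0,0,0,0,0,0,0]]

```text
t: 21.8
tool_pos: [0.4774, 0.39, 0.1796]
tool_rot: [2.01, 0.366, -2.036]
contact_force: [1.0, 0.6, -1.8]
opening: 0.0437
```

```bash
python3 - <<'E'
from look import *
T=pose(); im=outline('wrist',T,'dock_square',(.5506,.4193)); save(im,'w6.png')
print(locate('wrist','dock_square',T,fresh=False)); print(T[:3,3],locate('wrist','cube',T,fresh=False,z0=T[2,3]-.0143)); go(.5506,.4193,.06,-69)
E
```

```text
expect px 314.55438812836553 124.3079496265103
rect c [0.5509 0.4187] size [0.0462 0.0459] ang 18.227535247802734 circ [0.551  0.4186] 0.0636322998046875
[(0.95, 315.3164, 121.6696, 0.5506, 0.4187, 18.1994, 0.0465), (0.75, 167.3854, 24.2931, 0.5999, 0.5634, 4.6796, 0.0296)]
[0.4774 0.39   0.1796] []
tcp [0.4771 0.3898 0.1801] jaw -69.24 | shift mm [119.1  -1.6 -80.6] dist 144 | turn [-0.24  0.7  -0.06] open 0.0435 F [-0.1 -0.  -1.7]
```

View pics/w6.png

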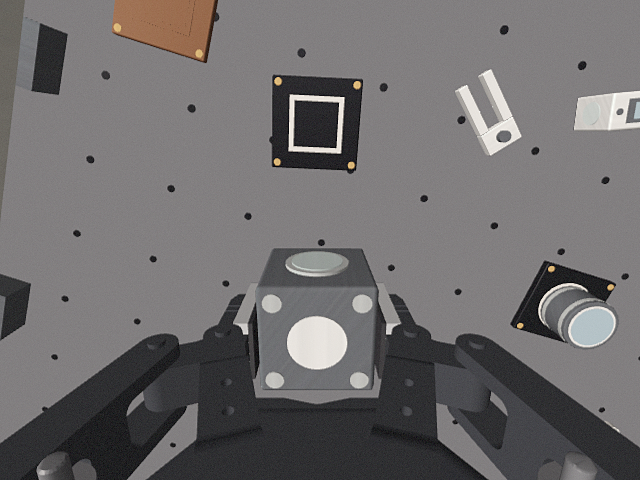

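The square dock outline at (316,125) on the black plate gives (0.5509, 0.4187), yaw 18.2°. The brown look-alike is at (165,25) and is avoided. The cube is square in the jaws.

```bash
python3 -c "
from h import *
go(.5509,.4187,.06,-71.8)"
```

```text
tcp [0.4771 0.3898 0.1801] jaw -69.24 | shift mm [119.1  -1.  -80.7] dist 144 | turn [ 2.56  0.7  -0.08] open 0.0435 F [-0.1 -0.  -1.7]
```

arm_command:
  plan:
    - [[0,0,-0.025,2.5,0.7,0,0],[0.01,0,-0.025,0,0,0,0],[0.02,0,-0.02,0,0,0,0],[0.025,0,-0.005,0,0,0,0],[0.025,0,0,0,0,0,0],[0.02,0,0,0,0,0,0],[0,0,0,0,0,0,0],[0,0,0,0,0,0,0]]

```text
t: 22.62
tool_pos: [0.5492, 0.4138, 0.0824]
tool_rot: [2.06, 0.327, -2.044]
contact_force: [-0.5, 0.4, -1.3]
opening: 0.0433
```

```bash
python3 -c "
from h import *
go(.5509,.4187,.0223,-71.8)"
```

```text
tcp [0.5492 0.4138 0.0824] jaw -71.98 | shift mm [60.1 -4.1 -2.7] dist 60 | turn [-0.18 -0.45  0.02] open 0.0433 F [-0.5  0.4 -1.3]
```

arm_command:
  plan:
    - [[0.008,-0.003,-0.001,-0.2,-0.4,0,0],[0.01,-0.001,-0.001,0,0,0,0],[0.01,0,0,0,0,0,0],[0.01,0,0,0,0,0,0],[0.004,0,0,0,0,0,0],[0,0,0,0,0,0,0],[0,0,0,0,0,0,0]]

```text
t: 23.2
tool_pos: [0.5516, 0.4204, 0.0427]
tool_rot: [2.059, 0.333, -2.043]
contact_force: [-0.4, -0.2, -2.2]
opening: 0.0437
```

```bash
python3 -c "
from h import *
go(.5509,.4187,.0223,-71.8)"
```

```text
tcp [0.5516 0.4204 0.0427] jaw -71.74 | shift mm [20.4  1.4  1.3] dist 20 | turn [ 0.06 -0.46  0.13] open 0.0437 F [-0.4 -0.2 -2.2]
```

arm_command:
  plan:
    - [[0.006,0.001,0.001,0,-0.4,0,0],[0.006,0,0,0,0,0,0],[0.004,0,0,0,0,0,0],[0.001,0,0,0,0,0,0],[0,0,0,0,0,0,0]]

```text
t: 23.62
tool_pos: [0.5517, 0.4193, 0.025]
tool_rot: [2.052, 0.332, -2.049]
contact_force: [-0.3, -0.4, -2.1]
opening: 0.0434
```

```bash
python3 -c "
from h import *
go(.5509,.4187,.0223,-71.8)"
```

```text
tcp [0.5517 0.4193 0.025 ] jaw -71.75 | shift mm [2.7 0.3 1. ] dist 3 | turn [ 0.05 -0.12  0.15] open 0.0434 F [-0.3 -0.4 -2.1]
```

arm_command:
  plan:
    - [[0.0015,0,0.001,0,0,0,0],[0.001,0,0,0,0,0,0],[0.001,0,0,0,0,0,0]]

```text
t: 23.87
tool_pos: [0.5511, 0.4192, 0.022]
tool_rot: [2.053, 0.333, -2.048]
contact_force: [-1.3, -0.8, 5.5]
opening: 0.0436
```

```bash
python3 -c "
from h import *
go(.5509,.4187,.0223,-71.8)"
```

```text
tcp [0.5511 0.4192 0.022 ] jaw -71.75 | shift mm [-0.3  0.4  0.3] dist 1 | turn [ 0.05 -0.16  0.15] open 0.0436 F [-1.3 -0.8  5.5]
```

arm_command:
  plan:
    - [[0,0,0,0,0,0,0.06],[0,0,0,0,0,0,0.085],[0,0,0,0,0,0,0.085],[0,0,0,0,0,0,0.085],[0,0,0,0,0,0,0.085],[-0.01,0,0,0,0,0,0.085],[-0.02,0,0,0,0,0,0.085],[-0.03,0,0,0,0,0,0.085],[-0.03,0,0,0,0,0,0.085],[-0.03,0,0,0,0,0,0.085],[-0.03,0,0,0,0,0,0.085],[-0.015,0,0,0,0,0,0.085],[0,0,0,0,0,0,0.085],[0,0,0,0,0,0,0.085]]

```text
t: 25.03
tool_pos: [0.5513, 0.419, 0.2021]
tool_rot: [2.06, 0.335, -2.043]
contact_force: [-0.1, -1.5, -0.4]
opening: 0.0849
```

```bash
python3 - <<'E'
from h import *
T=pose(); im=get_image('wrist'); save(im,'w7.png')
print(locate('wrist','cube',T,fresh=False,z0=.008))
go(.64,.177,.20,28)
E
```

```text
[(0.73, 316.9556, 219.5758, 0.5501, 0.4192, 16.5494, 0.0809), (0.32, 317.7725, 200.715, 0.5631, 0.4336, 17.9756, 1.0672)]
tcp [0.5508 0.4188 0.2005] jaw -71.74 | shift mm [ -0.3 257.5  -8.9] dist 258 | turn [80.26 -0.16  0.43] open 0.0850 F [ 1.  -0.7 -0.4]
```

View pics/w7.png

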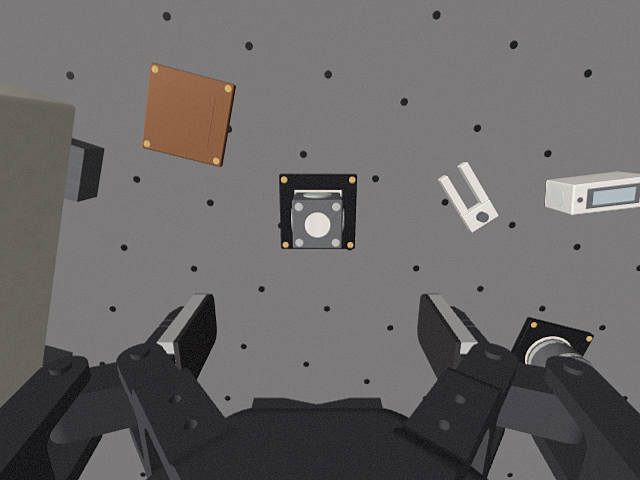

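The cube at (317,225) sits square within its outline. The prism is at about (595,195). I'll check the wrist range before the big turn.

```bash
python3 -c "
from h import *
print(ctrl.get_obs()['q']); go(.64,.177,.2,None)"
```

```text
[0.5417 0.2213 1.4796 0.0021 1.4337 1.7936]
tcp [0.5508 0.4188 0.2005] jaw -71.74 | shift mm [ -0.3 257.5  -8.9] dist 258 | turn [-0.   -0.36  0.2 ] open 0.0850 F [ 1.  -0.7 -0.4]
```

arm_command:
  plan:
    - [[0,0.0255,-0.001,0,0,0,0.085],[0,0.0255,-0.001,0,0,0,0.085],[0,0.0255,-0.001,0,0,0,0.085],[0,0.0255,-0.001,0,0,0,0.085],[0,0.0255,-0.001,0,0,0,0.085],[0,0.0255,-0.001,0,0,0,0.085],[0,0.0255,-0.001,0,0,0,0.085],[0,0.0255,-0.001,0,0,0,0.085],[0,0.0255,-0.001,0,0,0,0.085],[0,0.0255,-0.001,0,0,0,0.085],[0,0,0,0,0,0,0.085],[0,0,0,-6,0,0,0.085],[0,0,0,-7,0,0,0.085],[0,0,0,-7,0,0,0.085],[0,0,0,-7,0,0,0.085],[0,0,0,-7,0,0,0.085],[0,0,0,-7,0,0,0.085],[0,0,0,-7,0,0,0.085]]

```text
t: 26.63
tool_pos: [0.6216, 0.166, 0.1507]
tool_rot: [1.442, 1.03, -1.551]
contact_force: [-0.1, 0.0, 0.6]
opening: 0.0853
```

arm_command:
  plan:
    - [[0,0,0,-7,0,0,0.085],[0,0,0,-7,0,0,0.085],[0,0,0,-7,0,0,0.085],[0,0,0,-7,0,0,0.085],[0,0,0,-7,0,0,0.085],[0,0,0,-7,0,0,0.085],[0,0,0,-7,0,0,0.085],[0,0,0,0,0,0,0.085],[0,0,0,0,0,0,0.085],[0,0,0,0,0,0,0.085]]

```text
t: 27.47
tool_pos: [0.6073, 0.1698, 0.1274]
tool_rot: [0.802, 1.483, -0.909]
contact_force: [0.6, 0.0, -0.2]
opening: 0.0848
```

```bash
python3 - <<'E'
from h import *
T=pose(); print(T[:3,3]); im=get_image('wrist'); k,C=cam('wrist',T); o=im.copy()
for q in cut_out('wrist','prism')[:2]:
    v,u=np.nonzero(q['mask']); x=fit('prism',q['mask'],k,C,(.6537,.1778)); print(q['conf'],u.mean(),v.mean(),x)
    S=solid('prism'); S[:,:2]=S[:,:2]@R.from_euler('z',x[2],degrees=True).as_matrix()[:2,:2].T+x[:2]
    cv2.polylines(o,[np.round(proj(k,C,S[4:])).astype(int)],True,(255,0,0))
    go(x[0],x[1],.1,x[2]-90)
save(o,'w8.png'); print(ctrl.get_obs()['q'])
E
```

```text
[0.6073 0.1698 0.1274]
0.87 390.9598631698974 261.5188141391106 (np.float64(0.6532411511409502), np.float64(0.17804207783766418), np.float64(117.40097272704838), np.float64(0.10040110359383454))
tcp [0.6075 0.1697 0.1277] jaw 27.85 | shift mm [22.8 46.8 14.9] dist 54 | turn [ 0.35 -2.07  5.55] open 0.0847 F [ 0.9 -0.1 -0. ]
0.69 143.79971734302444 214.27074500302848 (np.float64(0.6775789059638873), np.float64(-0.21087058426035704), np.float64(-108.1182660981796), np.float64(1.0))
tcp [0.6075 0.1697 0.1277] jaw 27.85 | shift mm [  25.2 -112.6  370.4] dist 388 | turn [45.83  0.24  6.09] open 0.0847 F [ 0.9 -0.1 -0. ]
[ 0.1532  0.2132  1.6172  0.0031  1.4147 -0.3318]
```

View pics/w8.png

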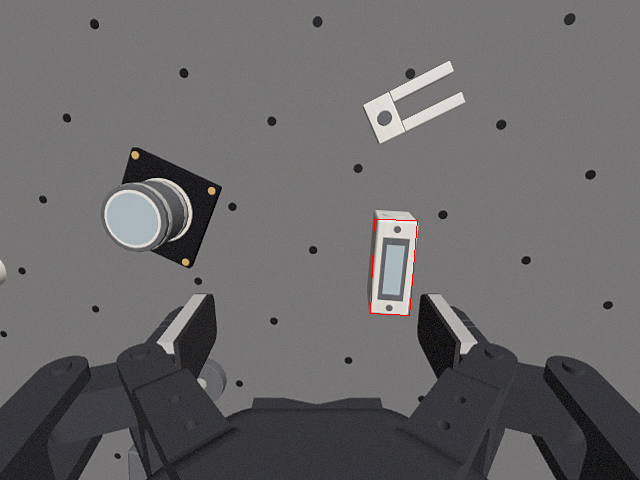

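The prism's red fit at (391,262) is good. The long turn tilted the tool about 5.5°, so I'll level it, raise it and re-measure.

arm_command:
  plan:
    - [[-0.01,0.01,0.003,0,-1,2.8,0.085],[-0.01,0.01,0.003,0,-1,2.7,0.085],[-0.005,0.01,0.002,0,0,0,0.085],[0,0.007,0,0,0,0,0.085],[0,0,0,0,0,0,0.085],[0,0,0,0,0,0,0.085]]

```text
t: 28.07
tool_pos: [0.6463, 0.1805, 0.1508]
tool_rot: [0.852, 1.398, -0.849]
contact_force: [-0.8, 0.0, 0.3]
opening: 0.0851
```

```bash
cat > pr.py <<'E'
from h import *
T=pose(); print(T[:3,3]); im=get_image('wrist'); k,C=cam('wrist',T)
q=cut_out('wrist','prism')[0]; m=q['mask']
v,u=np.nonzero(m); x=fit('prism',m,k,C,(.6537,.1778)); print(q['conf'],u.mean(),v.mean(),x)
go(x[0],x[1],.012,x[2]-90)
E
python3 pr.py
```

```text
[0.6463 0.1805 0.1508]
0.66 323.5047704233751 234.75372689326178 (np.float64(0.6538004547293416), np.float64(0.17717986498814026), np.float64(115.58213109728186), np.float64(0.08830586039898698))
tcp [0.6459 0.1804 0.1503] jaw 27.36 | shift mm [138.3   5.4   6.6] dist 139 | turn [ 1.78 -0.06 -0.04] open 0.0849 F [ 0.  -0.2  0.5]
```

arm_command:
  plan:
    - [[0.015,0.004,0.004,1,0,0,0.085],[0.025,0.002,0.002,0,0,0,0.085],[0.025,0,0,0,0,0,0.085],[0.02,0,0,0,0,0,0.085],[0.01,0,0,0,0,0,0.085],[0,0,0,0,0,0,0.085],[0,0,0,0,0,0,0.085]]

```text
t: 28.75
tool_pos: [0.6531, 0.1762, 0.0454]
tool_rot: [0.868, 1.393, -0.871]
contact_force: [-0.0, -0.3, 0.4]
opening: 0.0846
```

```bash
python3 -c "
from h import *
go(.6536,.1775,.012,26.5)"
```

```text
tcp [0.6531 0.1762 0.0454] jaw 25.97 | shift mm [33.4  1.1 -0.9] dist 33 | turn [-0.53 -0.1   0.17] open 0.0846 F [-0.  -0.3  0.4]
```

arm_command:
  plan:
    - [[0.009,0.001,-0.001,-0.5,0,0,0.085],[0.009,0,0,0,0,0,0.085],[0.008,0,0,0,0,0,0.085],[0.003,0,0,0,0,0,0.085],[0,0,0,0,0,0,0.085],[0,0,0,0,0,0,0.085]]

```text
t: 29.25
tool_pos: [0.6559, 0.1781, 0.017]
tool_rot: [0.864, 1.392, -0.86]
contact_force: [-0.5, 0.3, -0.0]
opening: 0.0851
```

```bash
python3 -c "
from h import *
go(.6536,.1775,.012,26.5)"
```

```text
tcp [0.6559 0.1781 0.017 ] jaw 26.49 | shift mm [ 5.  -2.3 -0.5] dist 6 | turn [-0.01  0.   -0.14] open 0.0851 F [-0.5  0.3 -0. ]
```

arm_command:
  plan:
    - [[0.003,-0.002,-0.0005,0,0,0,0.085],[0.002,0,0,0,0,0,0.0],[0,0,0,0,0,0,0],[0,0,0,0,0,0,0],[0,0,0,0,0,0,0],[0,0,0,0,0,0,0],[0,0,0,0,0,0,0],[0,0,0,0,0,0,0]]

```text
t: 29.92
tool_pos: [0.6551, 0.1778, 0.0138]
tool_rot: [0.865, 1.389, -0.858]
contact_force: [0.3, -0.8, -1.6]
opening: 0.0277
```

```bash
python3 -c "
from h import *
go(.6536,.1775,.22,26.5)"
```

```text
tcp [0.6551 0.1778 0.0138] jaw 26.49 | shift mm [-206.2   -0.3   -0.2] dist 206 | turn [-0.01  0.06 -0.33] open 0.0277 F [ 0.3 -0.8 -1.6]
```

Prism held. Lift high, and turn here, away from the mirror post.

arm_command:
  plan:
    - [[-0.01,0,0,0,0,0,0],[-0.03,0,0,0,0,0,0],[-0.035,0,0,0,0,0,0],[-0.035,0,0,0,0,0,0],[-0.035,0,0,0,0,0,0],[-0.035,0,0,0,0,0,0],[-0.035,0,0,0,0,0,0],[0,0,0,0,0,0,0],[0,0,0,-6,0,0,0],[0,0,0,-7,0,0,0],[0,0,0,-7,0,0,0],[0,0,0,-7,0,0,0],[0,0,0,-7,0,0,0],[0,0,0,-7,0,0,0],[0,0,0,-7,0,0,0],[0,0,0,-7,0,0,0],[0,0,0,-6,0,0,0],[0,0,0,0,0,0,0],[0,0,0,0,0,0,0]]

```text
t: 31.5
tool_pos: [0.6483, 0.1768, 0.2382]
tool_rot: [0.011, 1.574, -0.01]
contact_force: [-0.1, -0.4, -1.9]
opening: 0.0272
```

```bash
python3 -c "
from h import *
go(.70,-.14,.22,88.5)"
```

```text
tcp [0.6483 0.1768 0.2382] jaw 89.24 | shift mm [  17.9 -316.1   56. ] dist 322 | turn [ 0.74 -0.21 -0.01] open 0.0272 F [-0.1 -0.4 -1.9]
```

arm_command:
  plan:
    - [[-0.001,-0.02,0.01,0,0,0,0],[-0.001,-0.028,0.01,0,0,0,0],[-0.001,-0.028,0.01,0,0,0,0],[-0.001,-0.028,0.008,0,0,0,0],[-0.001,-0.028,0.005,0,0,0,0],[-0.001,-0.028,0,0,0,0,0],[-0.001,-0.028,0,0,0,0,0],[0,0,0,0,0,0,0],[0,0,0,0,0,0,0]]

```text
t: 32.25
tool_pos: [0.6874, -0.0183, 0.242]
tool_rot: [0.027, 1.578, -0.025]
contact_force: [0.1, 0.8, -2.3]
opening: 0.0277
```

```bash
python3 -c "
from h import *
go(.70,-.14,.19,88.5)"
```

```text
tcp [ 0.6874 -0.0183  0.242 ] jaw 88.09 | shift mm [  51.8 -121.3   17. ] dist 133 | turn [-0.41 -0.42 -0.05] open 0.0277 F [ 0.1  0.8 -2.3]
```

arm_command:
  plan:
    - [[0,-0.02,0.004,-0.4,-0.4,0,0],[0.008,-0.026,0.004,0,0,0,0],[0.01,-0.026,0.004,0,0,0,0],[0.01,-0.026,0.003,0,0,0,0],[0.01,-0.02,0.002,0,0,0,0],[0.01,0,0,0,0,0,0],[0,0,0,0,0,0,0],[0,0,0,0,0,0,0],[0,0,0,0,0,0,0]]

```text
t: 33.0
tool_pos: [0.7023, -0.1318, 0.1917]
tool_rot: [0.027, 1.57, -0.019]
contact_force: [0.1, 0.2, -2.0]
opening: 0.0274
```

```bash
python3 - <<'E'
from look import *
T=pose(); im=outline('wrist',T,'dock_oblong',(.6295,-.1403)); save(im,'w9.png')
print(locate('wrist','dock_oblong',T,fresh=False)); print(T[:3,3],locate('wrist','prism',T,fresh=False,z0=T[2,3]-.0138)); go(.63,-.14,.08,88.5)
E
```

```text
expect px 304.04915685411123 134.17658270549146
rect c [ 0.6311 -0.1426] size [0.0299 0.0721] ang 86.84123992919922 circ [ 0.6308 -0.1427] 0.07712496948242188
[(0.79, 300.8692, 133.8162, 0.6312, -0.1433, 85.5349, 0.046)]
[ 0.7023 -0.1318  0.1917] [(0.96, 316.5854, 308.4548, 0.7027, -0.1319, 177.2408, 0.1065)]
tcp [ 0.7028 -0.1321  0.1929] jaw 88.34 | shift mm [112.7 -10.5 -72.8] dist 135 | turn [-0.16  0.13 -0.23] open 0.0278 F [-0.   0.2 -2.1]
```

View pics/w9.png

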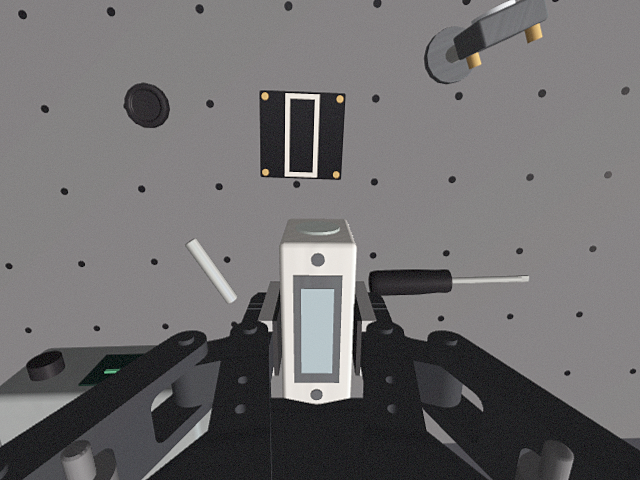

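The oblong outline at (301,135) gives (0.631, -0.1427), with its length at -3.2° (jaw 86.8°). The prism is straight in the jaws, and the post at (455,50) is clear.

arm_command:
  plan:
    - [[0,-0.003,-0.02,1.5,0,-0.2,0],[0.01,-0.004,-0.02,0,0,0,0],[0.015,-0.003,-0.02,0,0,0,0],[0.02,0,-0.01,0,0,0,0],[0.02,0,0,0,0,0,0],[0.02,0,0,0,0,0,0],[0,0,0,0,0,0,0],[0,0,0,0,0,0,0]]

```text
t: 33.82
tool_pos: [0.6356, -0.1349, 0.1152]
tool_rot: [0.036, 1.551, -0.042]
contact_force: [-0.1, 0.4, -0.5]
opening: 0.027
```

```bash
python3 -c "
from h import *
go(.6310,-.1427,.0218,86.8)"
```

```text
tcp [ 0.6356 -0.1349  0.1152] jaw 87.13 | shift mm [93.3 -7.7 -6. ] dist 94 | turn [0.33 1.09 0.2 ] open 0.0270 F [-0.1  0.4 -0.5]
```

arm_command:
  plan:
    - [[0.01,-0.004,-0.003,0.3,1,0.2,0],[0.015,-0.003,-0.002,0,0,0,0],[0.015,0,0,0,0,0,0],[0.015,0,0,0,0,0,0],[0.012,0,0,0,0,0,0],[0,0,0,0,0,0,0],[0,0,0,0,0,0,0]]

```text
t: 34.4
tool_pos: [0.6342, -0.1433, 0.0474]
tool_rot: [0.042, 1.562, -0.045]
contact_force: [0.2, 0.4, -1.7]
opening: 0.0275
```

```bash
python3 -c "
from h import *
go(.6310,-.1427,.0218,86.8)"
```

```text
tcp [ 0.6342 -0.1433  0.0474] jaw 86.83 | shift mm [25.5  0.5 -3.4] dist 26 | turn [0.03 0.47 0.11] open 0.0275 F [ 0.2  0.4 -1.7]
```

arm_command:
  plan:
    - [[0.007,0,-0.003,0,0.4,0,0],[0.007,0,0,0,0,0,0],[0.005,0,0,0,0,0,0],[0.001,0,0,0,0,0,0],[0,0,0,0,0,0,0]]

```text
t: 34.82
tool_pos: [0.6321, -0.1435, 0.0266]
tool_rot: [0.041, 1.568, -0.046]
contact_force: [0.7, -0.1, -1.8]
opening: 0.0276
```

```bash
python3 -c "
from h import *
go(.6310,-.1427,.0218,86.8)"
```

```text
tcp [ 0.6321 -0.1435  0.0266] jaw 86.83 | shift mm [ 4.8  0.8 -1.1] dist 5 | turn [0.03 0.15 0.15] open 0.0276 F [ 0.7 -0.1 -1.8]
```

arm_command:
  plan:
    - [[0.0025,0.0005,-0.001,0,0,0,0],[0.0015,0,0,0,0,0,0],[0.001,0,0,0,0,0,0],[0.0005,0,0,0,0,0,0]]

```text
t: 35.15
tool_pos: [0.6319, -0.1431, 0.0219]
tool_rot: [0.041, 1.566, -0.046]
contact_force: [-1.7, -0.2, -0.2]
opening: 0.0275
```

```bash
python3 -c "
from h import *
go(.6310,-.1427,.0218,86.8)"
```

```text
tcp [ 0.6319 -0.1431  0.0219] jaw 86.84 | shift mm [ 0.1  0.4 -0.9] dist 1 | turn [0.04 0.27 0.18] open 0.0275 F [-1.7 -0.2 -0.2]
```

arm_command:
  plan:
    - [[0.001,0,0,0,0,0,0],[0.0005,0,0,0,0,0,0]]

```text
t: 35.32
tool_pos: [0.6321, -0.1432, 0.0219]
tool_rot: [0.041, 1.566, -0.046]
contact_force: [-0.2, -0.6, -1.0]
opening: 0.0277
```

arm_command:
  plan:
    - [[0,0,0,0,0,0,0.05],[0,0,0,0,0,0,0.07],[0,0,0,0,0,0,0.085],[0,0,0,0,0,0,0.085],[0,0,0,0,0,0,0.085],[0,0,0,0,0,0,0.085],[-0.01,0,0,0,0,0,0.085],[-0.02,0,0,0,0,0,0.085],[-0.03,0,0,0,0,0,0.085],[-0.03,0,0,0,0,0,0.085],[-0.03,0,0,0,0,0,0.085],[-0.03,0,0,0,0,0,0.085],[-0.02,0,0,0,0,0,0.085],[0,0,0,0,0,0,0.085],[0,0,0,0,0,0,0.085]]

```text
t: 36.57
tool_pos: [0.6312, -0.1426, 0.2046]
tool_rot: [0.04, 1.562, -0.047]
contact_force: [0.1, 0.2, -1.0]
opening: 0.0848
```

```bash
python3 - <<'E'
from h import *
T=pose(); im=get_image('wrist'); k,C=cam('wrist',T); save(im,'w10.png')
print(locate('wrist','prism',T,fresh=False,z0=.008),locate('wrist','mirror_post',T,fresh=False)[:1]); go(.75,-.3,.25)
E
```

```text
[(0.71, 316.3027, 214.2551, 0.6324, -0.1434, -4.4739, 0.087)] [(0.71, 478.0943, 135.0499, 0.5692, 0.0135, 44.9937, 0.8857)]
tcp [ 0.6303 -0.1422  0.2019] jaw 86.84 | shift mm [ -47.1 -151.1  128.4] dist 204 | turn [0.   0.23 0.17] open 0.0850 F [-0.2 -0.3 -0.1]
```

View pics/w10.png

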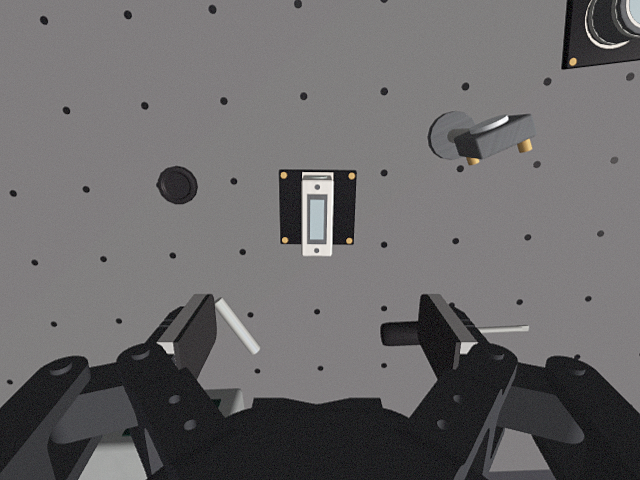

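The prism at (317,215) sits aligned on the oblong plate. A last overall check from the top camera, compared with the first picture.

```bash
python3 - <<'E'
from h import *
im=get_image('top'); save(cv2.resize(im[160:320,130:530],(800,320),interpolation=3),'end.png')
for n in ['cube','lens','collimator','prism']: print(n,locate('top',n,fresh=False,z0=.008)[:2])
print('q',ctrl.get_obs()['t'])
E
```

```text
cube [(0.68, 204.2473, 228.3357, 0.5485, 0.4164, 95.2982, 0.2864), (0.66, 452.7287, 281.6899, 0.3809, -0.2749, -8.3928, 1.7537)]
lens [(0.51, 309.0283, 252.184, 0.4718, 0.1214, 24.8078, 0.3451)]
collimator [(0.59, 453.0971, 281.6117, 0.383, -0.2799, 6.9704, 0.6195)]
prism []
q 36.9667
```

View pics/end.png

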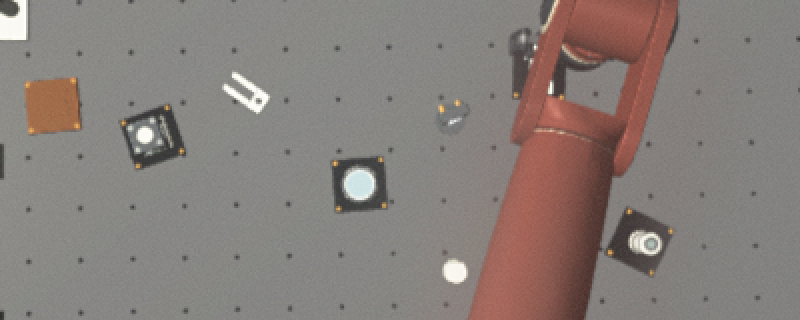

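The cube (145,135), lens (360,184) and collimator (648,243) are on their plates, and the mirror post (452,115) looks unchanged. The arm hides the prism here, but the wrist view already checked it. Handing in.

```bash
python3 -c "
from h import *
print(finish_job())"
```

```text
the job is handed in; nothing more can be done
None
```

All four optics are on their matching plates, released and upright, and I handed the job in at about 37 s of the 136 s allowed. The wrist camera checks after each release gave:

| Optic | Offset from outline centre | Turn against the outline |
|---|---|---|
| Collimator | about 1 mm | not needed |
| Lens | about 1 mm | not needed |
| Cube | about 1 mm | about 1.7° by one fit (16.5° against 18.2°); the jaws were within 0.1° when it was set down |
| Prism | 1.4–1.6 mm | about 1.3° by one fit (-4.5° against -3.2°); the jaws were within 0.1° |

- **Setting down:** The upward force was 5.5–12 N for the collimator, lens and cube. The prism barely registered contact, so it was released at, or within about half a millimetre of, its calculated resting height.
- **Final top view:** It shows the cube, lens and collimator on their plates. The arm hid the prism there, so the wrist view is its only check. Position fits from this view were poor, because masks on the dark plates are weak, and I relied on the wrist ones.
- **Mirror post and look-alike:** The mirror post looked unchanged in the before and after pictures; I did not measure it precisely. I left the brown look-alike alone.

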